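Clip the cordless lamp onto the dust shield

TASK

Take the cordless clip-on lamp off the plier rack and clip it over the middle of the dust shield's sloping top edge, pushed well down so that both jaw pads grip the shield's flat top bar squarely, with the lamp head on the underside of the lean. Go gently: do not press hard against the shield, and leave the other things on the bench where they are.

Things in the scene. Friction and masses are not known exactly. Their poses are not given: they have to be found in the camera images.
- lamp_grip (a point): Clip-on lamp (0.2 kg): grey clothes-peg spring clamp with a round black head. Point midway between its two handle paddles, 58 mm above the hinge pin, 14 mm below the paddles' ends. Axes (fixed lever): z up the centre line from jaws to handles, y along the pin, x from the fixed lever (with the head) to the moving one. Starts clipped upright on the rack's bar, head towards the robot.
- lamp_pin (a point): Middle of the clamp's hinge pin, a barrel 18 mm in diameter. From it the paddles (30 mm wide along y, 68 mm long) rise in a V: on a 10 mm edge 58 mm over their outer faces at lamp_grip, 67 mm at their ends; fully squeezed they are parallel, 28 mm over all. Each lever turns half the opening angle about the pin when squeezed from both sides. Axes as lamp_grip.
- lamp_pads (a point): Midway between the two rubber jaw pads when they grip a 10 mm edge: on the centre line 48 mm below the pin, 106 mm below lamp_grip. Each pad is 34 mm along y, 20 mm tall; the jaws end 58 mm below the pin. An edge can enter until it meets the pin's barrel, 39 mm above this point. Axes as lamp_grip.
- lamp_head (a point): Centre of the round lamp head, 62 mm in diameter and 18 mm thick, fixed beside the fixed lever 57 mm from the clamp's centre line at its -x side and 22 mm below the pin. Axes as lamp_grip.
- clamp_jaw (a joint): Opening angle of the clamp, rad: 0 with the pads on a 10 mm edge (rack bar or shield bar), -0.2 shut on nothing, 0.5 fully open (stop; mouth between the pads about 34 mm). A spring closes it, about 10 N at the pads on a 10 mm edge. Squeezing the paddles along x opens it: from about 9 N at lamp_grip, fully open at about 14 N.
- rack: Wooden plier rack, fixed: base 110 x 320 mm, upright bar 10 mm thick (x), 300 mm long (y), 50 mm deep between two end cheeks, its top edge 150 mm above the bench. Pliers sit astride the bar 118 mm either side of the middle and stand 50 mm above it; the lamp is clipped between them, within 45 mm of the middle. Origin: centre of the underside; y along the bar, z up.
- shield_pane: Tilted dust shield, fixed: clear pane in an aluminium frame, 220 mm wide, 170 mm long; flat top bar 10 mm thick, 50 mm deep. It leans 33 degrees from vertical, top towards the robot. Origin: middle of the top edge, at half its thickness, 215 mm above the bench. y along the edge, z up along the pane out of the edge, x square to the pane on its upper face (underside of the lean: -x).
- shield: The shield's fixed stand: steel foot plate 170 x 270 x 8 mm with a wooden filing block under the pane (48 mm high) and an upright outside each side of the pane, 164 mm high. Origin: centre of the underside; the middle of the pane's top edge is 50 mm to its -x side.
- cast: Bystander: white plaster dental cast with brass-coloured caps on its front teeth, 55 x 64 x 30 mm, loose on the bench. Origin: centre of its underside.
- jar: Bystander: amber glass jar with a steel cap, 66 mm in diameter, 75 mm tall, loose. Origin: centre of its underside.
- bench_block: Bystander: square steel bench block 70 x 70 x 22 mm, loose. Origin: centre of its underside.
- hammer: Bystander: hammer 240 mm long lying on the bench, loose. Origin: underside, at the middle of its length.
Not all that is in view belongs to the job. Of the things that look like the part that bears lamp_grip, the smallest one is meant.

How it is judged:
At the end, for the whole second after the job is handed in: The lamp rests clipped on the shield's top bar: middle of the jaw pads at least 15 mm below the edge and within 35 mm of its middle, centre line within 0.2 rad of the pane's slope, pads shut on the bar (joint within 0.08 of 0), lamp head on the underside (z of lamp_pads in the frame of shield_pane between -0.05 and -0.015 m and x of lamp_pads in the frame of shield_pane between -0.008 and 0.008 m and y of lamp_pads in the frame of shield_pane between -0.035 and 0.035 m and x of lamp_head in the frame of shield_pane below -0.03 m and angle between the z axis of lamp_grip and the z axis of shield_pane, either way round below 0.2 rad and value of joint clamp_jaw between -0.08 and 0.08 rad and linear speed of lamp below 0.02 m/s); the robot touches nothing.
It fails at once if the shield is pressed with more than 40 N (the clamp's own grip counts about 20 N) (contact force between shield and anything else above 40 N).
It fails at once if the cast is moved more than 20 mm (distance of cast from where it was at the start of the episode above 0.02 m).
It fails at once if the jar is moved more than 20 mm (distance of jar from where it was at the start of the episode above 0.02 m).
It fails at once if the bench block is moved more than 20 mm (distance of bench_block from where it was at the start of the episode above 0.02 m).
It fails at once if the hammer is moved more than 20 mm (distance of hammer from where it was at the start of the episode above 0.02 m).
It also fails if it takes over 45 s, if anything falls off the work surface, if the arm or the gripper's body presses on something with over 40 N, if the wrist force passes 120 N, or if a joint passes its speed limit or range.

ROBOT

A 6-joint arm with a two-finger parallel gripper is mounted at the origin on the work surface. World frame = base frame: x ahead of the robot, y to its left, z up, the work surface at z = 0. Lengths are in m, angles in rad, forces in N, time in s.
With the tool pointing down it reaches from about 0.3 to 0.775 m from the base axis. Payload 14.6 kg.
Tool frame: the origin (TCP) lies at the very end of the fingers, on their centre line; the grasp point (between the pads) lies 19 mm behind it; y points along the fingers, z is the direction in which the jaws open and shut, and the axes are right-handed (so a half turn about y gives the same grasp; the last joint's range is limited). The gripper opens to 94 mm and grips with 3 to 60 N. Pads are 16 mm wide; open, the fingers measure 119 mm over their backs; the gripper's body (75 mm by 177 mm) begins 78 mm behind the grasp point.
Start: joints at [1.09, 0.3, 1.521, -0, 1.321, -0.067], TCP at [0.221, 0.504, 0.205] pointing down, gripper open.
Joint ranges: [-3.03, 3.03], [-0.79, 2.21], [0.23, 2.52], [-1.04, 4.18], [0, 3.07], [-2.55, 2.55]. Speed limits (rad/s): [2.22, 2.22, 2.57, 3.14, 3.14, 3.14].

INTERFACE

Orientations are given as [roll, pitch, yaw] about the fixed x, y, z axes, in that order (R = Rz(yaw) Ry(pitch) Rx(roll)).
In Python, from station import get_obs, camera, hand_in, masks_of gives the robot as it stands.
- The arm moves only by the shell command python3 -m jog 'ROWS' [FORCE]. ROWS is text: rows parted by semicolons, each of 7 numbers parted by spaces: the shift along the world's x, y, z in mm, then the turn, a rotation vector about the world's x, y, z in degrees, then the closure, from 0 (fully open) to 1 (shut). A call has 1 to 10 rows; each row is the pose to reach, as a shift and turn from the pose measured when the call began; what a row does not reach only later rows make up. A row lasts 1/12 s, in which the tool goes at most 41.7 mm and 7.16 degrees, less where a joint would pass 70% of its speed; a pose out of reach is approached as far as the arm can. A call with a gripper value outside its range is refused whole. The fingers move at their own pace and stop on an object; FORCE is the grip in N (left out, the last holds). Time passes only in rows, so rows that repeat a pose let the fingers close. It gives the time, the measured TCP pose, the force and the opening at its end, in the units of the state.
- get_obs(): the state, without advancing time (a new reading comes with each control period).
- camera(name): name is "scene" or "top" or "wrist"; returns a dict with "img" (384x512x3 uint8, red, green, blue), "range_z" (384x512 float32, m along the optical axis (not along the pixel's ray), 0 where there is no reading), "fx", "fy", "cx", "cy" (pixels), "rvec" (rotation vector, rad) and "tvec" (3), from world to camera coordinates, as OpenCV has them. Camera axes: x right, y down, z forward; pixel columns grow to the right and rows downward; lengths in m; the calibration is good to about 2 mm. A picture is of the moment at which its call begins.
- hand_in(): hands the job in, once; it reports no verdict.
Trained networks look in the newest picture that a camera, given by its name, has taken for a name from the list of things; names that differ only in an ending like _2 or _b are one class to them, and where a whole thing is asked for, a point or a joint stands for the part that bears it (a point fixed in the world has none). Each returns a list of dicts, best first, with "conf" (0 to 1); they miss things now and then, are a little off and sometimes report something else, mostly with a low value. They report only what shows in the picture. A call takes as long as a camera call. They do not tell look-alikes from the thing itself.
- masks_of(thing, camera): "mask" (384x512 bool, what is visible of it) and "extent" ([left, top, right, bottom] in pixels, round what is visible of it).
The state is a dict: "time_s": time; "qpos": joint angles; "joint_vel": joint speeds; "tau": joint torques, N m; "ee_pos": TCP position; "eef_rot": TCP orientation; "force": force on the tool from outside, world axes, zero at the start; "moment": the same for the moment, N m; "grip_width": finger opening in m.
Only numpy, scipy, OpenCV 4.12 (cv2) and the standard library are available. Lean on these libraries where they do the work, as an engineer would, in place of code of your own. Each camera call takes 0.05 s, during which the arm holds its last target.

## Working session

There is one attempt and no reset: what is moved stays moved. The work goes in short steps, Python scripts to look and compute and a shell command to move; the robot and the scene stay as the last step left them, time stands still between calls to the robot, and variables do not carry over. Pictures are saved under pics/ and viewed, and the job is handed in when it is done.

```bash
mkdir -p pics; cat > h.py <<'E'
import numpy as np, cv2, pickle
from station import get_obs, camera, masks_of
def snap(n,tag):
    c=camera(n); cv2.imwrite(f'pics/{tag}.png',c['img'][:,:,::-1]); pickle.dump(c,open(f'pics/{tag}.pkl','wb')); return c
def pts(c,mask=None):
    z=c['range_z']; v,u=np.nonzero((z>0)&(mask if mask is not None else True))
    d=z[v,u]; P=np.stack([(u-c['cx'])/c['fx']*d,(v-c['cy'])/c['fy']*d,d],1)
    R=cv2.Rodrigues(np.array(c['rvec'],float))[0]
    return (P-np.array(c['tvec']).ravel())@R, u, v
def proj(c,X):
    return cv2.projectPoints(np.array(X,float).reshape(-1,3),np.array(c['rvec'],float),np.array(c['tvec'],float),np.array([[c['fx'],0,c['cx']],[0,c['fy'],c['cy']],[0,0,1.]]),None)[0].reshape(-1,2)
E
python3 - <<'E'
from h import *
print(get_obs())
for n in ['scene','top','wrist']:
    c=snap(n,n+'0')
    for t in ['lamp_grip','rack','shield_pane','shield']:
        for m in masks_of(t,n):
            P,_,_=pts(c,m['mask']); print(n,t,round(m['conf'],2),np.round(m['extent']),m['mask'].sum(), np.round(np.median(P,0),3) if len(P) else None, np.round(np.percentile(P,[3,97],axis=0),3).tolist() if len(P) else None)
E
```

```text
{'time_s': 0.0, 'qpos': array([ 1.09042274e+00,  3.00471678e-01,  1.52156070e+00, -2.01906722e-05,
        1.32071491e+00, -6.66054604e-02]), 'joint_vel': array([ 0.00022828,  0.00020012,  0.00192177, -0.000213  ,  0.00132643,
       -0.00049711]), 'tau': array([ 1.38029940e-03, -5.31812704e+01, -3.52744746e+01,  7.08764512e-02,
        2.43641669e-02, -1.14293443e-04]), 'ee_pos': array([0.22102462, 0.50335206, 0.20489464]), 'eef_rot': array([-1.57194970e+00,  5.73342028e-05, -4.13763154e-01]), 'force': array([-0.43395946, -0.63366443, -0.01953949]), 'moment': array([ 0.06190664,  0.04411334, -0.0298474 ]), 'grip_width': 0.09411078976316486}
scene lamp_grip 0.88 [187. 197. 235. 252.] 1235 [ 0.539 -0.211  0.168] [[0.485, -0.239, 0.125], [0.586, -0.188, 0.242]]
scene lamp_grip 0.79 [127. 210. 188. 252.] 1526 [ 0.334 -0.224  0.043] [[0.257, -0.314, 0.015], [0.409, -0.159, 0.082]]
scene lamp_grip 0.58 [222. 133. 276. 177.] 1198 [0.279 0.169 0.042] [[0.213, 0.126, 0.007], [0.347, 0.29, 0.081]]
scene lamp_grip 0.46 [305. 111. 372. 200.] 3179 [0.579 0.247 0.149] [[0.537, 0.148, 0.082], [0.6
[... 564 characters left out ...]
], [0.34, 0.285, 0.081]]
top lamp_grip 0.65 [312. 148. 331. 202.] 781 [ 0.526 -0.203  0.166] [[0.477, -0.236, 0.14], [0.584, -0.185, 0.244]]
top rack 0.77 [270. 144. 394. 204.] 3532 [ 0.559 -0.273  0.014] [[0.497, -0.388, 0.008], [0.627, -0.083, 0.156]]
top shield_pane 0.9 [ 96. 153. 194. 178.] 1969 [0.571 0.253 0.161] [[0.531, 0.149, 0.082], [0.624, 0.356, 0.217]]
top shield 0.71 [ 97. 142. 206. 199.] 5088 [0.558 0.246 0.013] [[0.503, 0.126, 0.004], [0.662, 0.378, 0.215]]
wrist lamp_grip 0.94 [  0. 224. 118. 298.] 2568 [0.228 0.228 0.039] [[0.203, 0.17, 0.009], [0.274, 0.302, 0.054]]
wrist shield 0.9 [215. 368. 271. 384.] 570 [0.499 0.368 0.008] [[0.494, 0.323, 0.002], [0.52, 0.389, 0.011]]
```

```bash
python3 - <<'E'
import cv2
for n in ['scene','top']:
    i=cv2.imread(f'pics/{n}0.png'); cv2.imwrite(f'pics/{n}0b.png',cv2.resize(i,(800,600),interpolation=cv2.INTER_CUBIC))
E
```

```text
(no output)
```

View pics/scene0b.png

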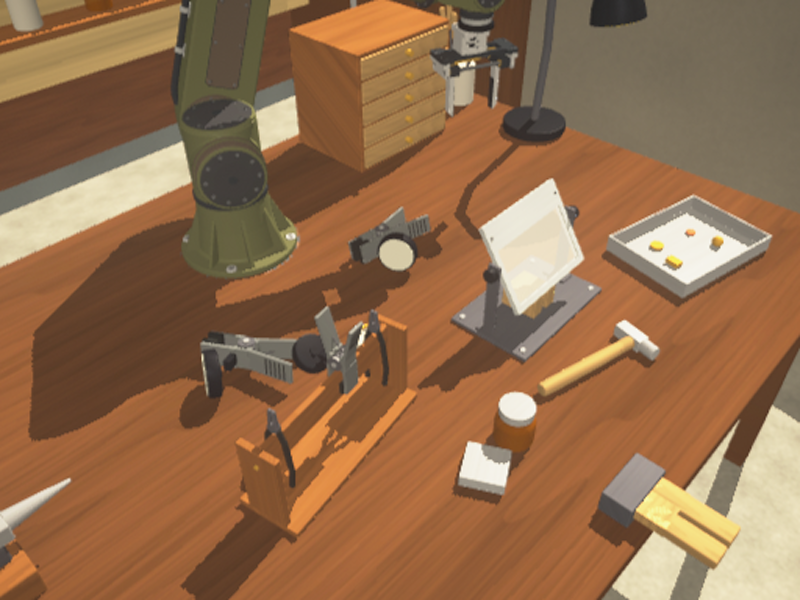

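View pics/top0b.png

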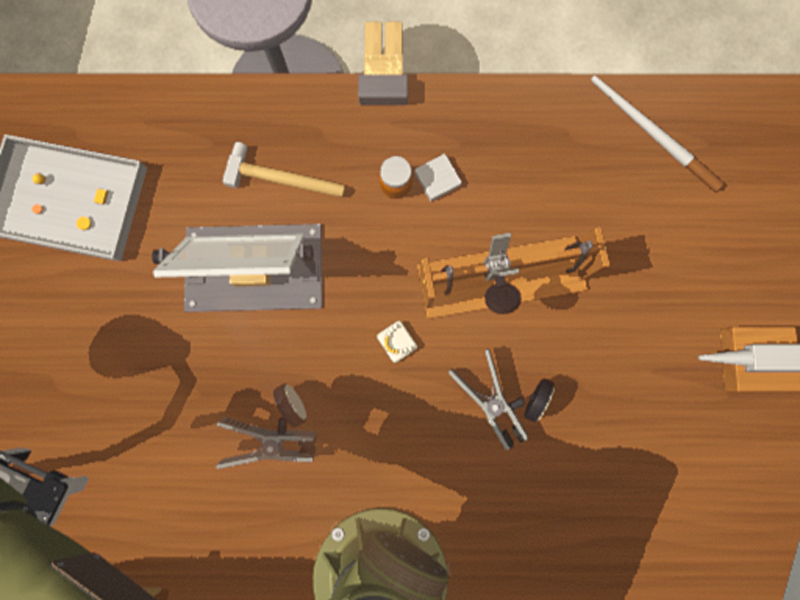

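The scene view shows the target lamp at about (345,350) on the rack, with its black head at (312,350) on the robot's side. Two larger look-alike lamps lie on the bench at (250,360) and (395,245). The shield is at about (530,245). In the top view its top edge (the lower edge in the picture) faces the robot. Next I'll fit the poses.

```bash
python3 - <<'E'
from h import *
for n in ['scene','top']:
    c=pickle.load(open(f'pics/{n}0.pkl','rb'))
    P,u,v=pts(c)
    print(n,'cam at',np.round(-cv2.Rodrigues(np.array(c['rvec'],float))[0].T@np.array(c['tvec']).ravel(),2))
    # rack bar top
    s=(P[:,0]>.48)&(P[:,0]<.65)&(P[:,1]>-.42)&(P[:,1]<-.06)&(abs(P[:,2]-.15)<.006)
    Q=P[s]; print('bar',s.sum(),np.round(np.percentile(Q,[2,50,98],0),3).tolist())
    vx,vy,x0,y0=cv2.fitLine(Q[:,:2].astype(np.float32),cv2.DIST_HUBER,0,.01,.01).ravel(); print(vx,vy,x0,y0,'z',np.median(Q[:,2]))
    # base of rack
    s=(P[:,0]>.45)&(P[:,0]<.68)&(P[:,1]>-.46)&(P[:,1]<-.04)&(P[:,2]>.006)&(P[:,2]<.02)
    r=cv2.minAreaRect(P[s][:,:2].astype(np.float32)); print('base',r, np.median(P[s][:,2]))
    # lamp
    s=(P[:,0]>.44)&(P[:,0]<.66)&(P[:,1]>-.29)&(P[:,1]<-.14)&(P[:,2]>.158)
    Q=P[s]; 
    for lo in np.arange(.16,.27,.01):
        q=Q[(Q[:,2]>=lo)&(Q[:,2]<lo+.01)]
        if len(q): print(round(lo,3),len(q),np.round([q[:,0].min(),q[:,0].max(),np.median(q[:,0]),q[:,1].min(),q[:,1].max(),np.median(q[:,1])],3))
    # shield pane plane
    m=[m for m in masks_of('shield_pane',n)]
    s=(P[:,0]>.5)&(P[:,0]<.66)&(P[:,1]>.10)&(P[:,1]<.38)&(P[:,2]>.172)&(P[:,2]<.23)
    Q=P[s]
    for _ in range(4):
        ctr=Q.mean(0); w=np.linalg.svd(Q-ctr)[2][2]; w*=np.sign(w[2]); d=(Q-ctr)@w
        Q=Q[abs(d)<max(.002,2*d.std())] if _<3 else Q
    print('pane n',w,ctr,'lean',np.degrees(np.arcsin(w[2])),'yaw',np.degrees(np.arctan2(w[1],w[0])),len(Q),d.std())
    print(np.round(np.percentile(Q,[0,1,50,99,100],0),3).tolist())
E
```

```text
scene cam at [ 1.15 -0.69  0.92]
bar 1056 [[0.504, -0.395, 0.144], [0.568, -0.253, 0.151], [0.622, -0.079, 0.156]]
0.20007241 -0.9797811 0.5652675 -0.24045335 z 0.15097276104439372
base ((0.5968165397644043, -0.24821315705776215), (0.1899520605802536, 0.36149856448173523), 5.081777572631836) 0.013106406579029945
0.16 254 [ 0.476  0.576  0.497 -0.241 -0.186 -0.214]
0.17 101 [ 0.48   0.575  0.56  -0.228 -0.182 -0.213]
0.18 104 [ 0.539  0.576  0.551 -0.22  -0.185 -0.205]
0.19 70 [ 0.536  0.58   0.543 -0.219 -0.185 -0.205]
0.2 62 [ 0.534  0.583  0.54  -0.219 -0.184 -0.206]
0.21 63 [ 0.532  0.585  0.538 -0.22  -0.185 -0.207]
0.22 67 [ 0.529  0.588  0.536 -0.22  -0.184 -0.206]
0.23 67 [ 0.527  0.59   0.533 -0.222 -0.182 -0.208]
0.24 79 [ 0.523  0.592  0.532 -0.222 -0.182 -0.203]
pane n [0.84359056 0.02379864 0.53645931] [0.55019504 0.24904295 0.19704372] lean 32.44293219285598 yaw 1.61595017239008 981 0.0015824119294551827
[[0.531, 0.142, 0.172], [0.533, 0.146, 0.172], [0.55, 0.246, 0.197], [0.566, 0.364, 0.22], [0.571, 0.368, 0.221]]
top cam at [ 0.35 -0.04  1.17]
bar 719 [[0.5, -0.393, 0
[... 277 characters left out ...]
 -0.242 -0.183 -0.21 ]
0.17 80 [ 0.478  0.571  0.555 -0.226 -0.182 -0.202]
0.18 70 [ 0.538  0.574  0.562 -0.218 -0.186 -0.2  ]
0.19 30 [ 0.535  0.575  0.57  -0.213 -0.185 -0.199]
0.2 29 [ 0.533  0.577  0.573 -0.216 -0.186 -0.201]
0.21 27 [ 0.529  0.58   0.575 -0.219 -0.185 -0.199]
0.22 28 [ 0.526  0.583  0.578 -0.212 -0.183 -0.197]
0.23 29 [ 0.527  0.585  0.58  -0.212 -0.183 -0.197]
0.24 61 [ 0.523  0.59   0.581 -0.221 -0.182 -0.202]
pane n [0.81347013 0.02319044 0.58114418] [0.54682132 0.25292425 0.20098734] lean 35.53105824727629 yaw 1.632947904518523 763 0.0013205214836585798
[[0.53, 0.144, 0.172], [0.531, 0.145, 0.175], [0.546, 0.253, 0.203], [0.565, 0.361, 0.219], [0.569, 0.364, 0.222]]
```

```bash
python3 - <<'E'
from h import *
for n in ['scene','top']:
    c=pickle.load(open(f'pics/{n}0.pkl','rb'))
    P,u,v=pts(c); print(n)
    s=(P[:,0]>.44)&(P[:,0]<.66)&(P[:,1]>-.26)&(P[:,1]<-.16)&(P[:,2]>.225)
    Q=P[s]; r=cv2.minAreaRect(Q[:,:2].astype(np.float32)); print('lamp top rect',r,Q[:,2].max(),np.percentile(Q[:,2],95))
    s=(P[:,0]>.44)&(P[:,0]<.66)&(P[:,1]>-.26)&(P[:,1]<-.16)&(P[:,2]>.19)&(P[:,2]<.26)
    for nm,q in (('near',P[s&(P[:,0]<.553)]),('far',P[s&(P[:,0]>.56)])):
        ctr=q.mean(0); w=np.linalg.svd(q-ctr)[2]; print(nm,len(q),'n',np.round(w[2],3),'yaw',np.degrees(np.arctan2(w[2][1],w[2][0])),'ctr',ctr,'std',((q-ctr)@w[2]).std(),'long',np.round(w[0],3))
    # head
    s=(P[:,0]>.46)&(P[:,0]<.53)&(P[:,1]>-.26)&(P[:,1]<-.16)&(P[:,2]>.10)&(P[:,2]<.2); q=P[s]
    print('head',len(q),np.round([q.min(0),q.max(0),np.median(q,0)],3).tolist())
    # bar away from pliers & lamp
    s=(P[:,0]>.48)&(P[:,0]<.65)&(abs(P[:,2]-.15)<.005)&(((P[:,1]>-.18)&(P[:,1]<-.135))|((P[:,1]>-.34)&(P[:,1]<-.25)))
    q=P[s]; A=np.c_[q[:,1],np.ones(len(q))]; k=np.linalg.lstsq(A,q[:,0],rcond=None)[0]; print('bar slope yaw',np.degrees(-np.arctan(k[0])),'x at y=-.203',k@[-.203,1],len(q),(A@k-q[:,0]).std())
    # shield foot
    s=(P[:,0]>.44)&(P[:,0]<.72)&(P[:,1]>.08)&(P[:,1]<.42)&(P[:,2]>.004)&(P[:,2]<.0125)
    r=cv2.minAreaRect(P[s][:,:2].astype(np.float32)); print('foot',r)
    # pane full with front-face of top bar; extents in pane frame
    s=(P[:,0]>.5)&(P[:,0]<.68)&(P[:,1]>.10)&(P[:,1]<.40)&(P[:,2]>.165)&(P[:,2]<.23)
    q=P[s]; 
    for th in [33]:
        a=np.radians(th); yaw=np.radians(1.6)
        X=np.array([np.cos(a)*np.cos(yaw),np.cos(a)*np.sin(yaw),np.sin(a)]);Y=np.array([-np.sin(yaw),np.cos(yaw),0]);Z=np.cross(X,Y)
        l=(q)@np.stack([X,Y,Z],1); l=l[(l[:,0]>np.median(l[:,0])-.02)&(l[:,0]<np.median(l[:,0])+.01)]
        print('pane frame pct',np.round(np.percentile(l,[.5,2,50,98,99.5],0),4).tolist())
        ed=l[:,2].max()
        m=np.median(l[:,0])-.005; 
        print('origin est',X*m+Y*((np.percentile(l[:,1],.5)+np.percentile(l[:,1],99.5))/2)+Z*np.percentile(l[:,2],99))
        for y0 in np.arange(.14,.38,.03):
            b=l[(l[:,1]>y0)&(l[:,1]<y0+.03)]
            if len(b)>5: print(round(y0,2),len(b),np.round([np.median(b[:,0]),np.percentile(b[:,2],97)],4))
E
```

```text
scene
lamp top rect ((0.5568825602531433, -0.20224499702453613), (0.06672172993421555, 0.03057972900569439), 10.638639450073242) 0.2492447203072069 0.24696510333291988
near 258 n [0.957 0.122 0.261] yaw 7.2597156680634 ctr [ 0.5352248  -0.20721517  0.21966336] std 0.0019379853711728285 long [-0.258 -0.044  0.965]
far 150 n [-0.965 -0.122  0.23 ] yaw -172.77345174573978 ctr [ 0.58236236 -0.20020406  0.22252938] std 0.0018033242956656565 long [0.218 0.101 0.971]
head 444 [[0.476, -0.243, 0.13], [0.529, -0.186, 0.173], [0.504, -0.22, 0.159]]
bar slope yaw 10.437720583212602 x at y=-.203 0.5573120618792184 267 0.003844433627792821
foot ((0.5804134607315063, 0.24979566037654877), (0.33909890055656433, 0.27694079279899597), 89.93415069580078)
pane frame pct [[0.5635, 0.1199, -0.1763], [0.5666, 0.1297, -0.1742], [0.5741, 0.2277, -0.1414], [0.5781, 0.346, -0.1116], [0.579, 0.3502, -0.1112]]
origin est [0.53113463 0.25001815 0.21654319]
0.14 184 [ 0.574  -0.1119]
0.17 179 [ 0.5745 -0.1117]
0.2 168 [ 0.5738 -0.1121]
0.23 163 [ 0.5738 -0.112 ]
0.26 155 [ 0.5741 -0.1115]
0.29 151 [ 0.5742 -0.111
[... 492 characters left out ...]
702408 long [0.271 0.047 0.961]
head 397 [[0.472, -0.244, 0.136], [0.529, -0.182, 0.174], [0.499, -0.211, 0.159]]
bar slope yaw 10.457454133186003 x at y=-.203 0.5564678571250687 194 0.0031757601672766133
foot ((0.5803902745246887, 0.24899350106716156), (0.2780580222606659, 0.3377971947193146), 0.07342889904975891)
pane frame pct [[0.5643, 0.1287, -0.1746], [0.5648, 0.1298, -0.1728], [0.574, 0.2376, -0.1274], [0.5756, 0.3448, -0.1116], [0.5763, 0.3471, -0.1107]]
origin est [0.53074901 0.25281579 0.21686841]
0.14 128 [ 0.5741 -0.1118]
0.17 125 [ 0.574  -0.1119]
0.2 125 [ 0.574  -0.1117]
0.23 134 [ 0.5737 -0.112 ]
0.26 125 [ 0.574  -0.1111]
0.29 127 [ 0.5741 -0.1129]
0.32 130 [ 0.5739 -0.1123]
```

```bash
python3 -m jog '0 0 60 0 0 0 0;0 0 100 0 0 0 0;60 -100 115 0 0 -15 0;120 -250 115 0 0 -25 0;180 -380 115 0 0 -35 0;180 -380 115 0 0 -45 0;180 -380 115 0 0 -55.9 0;180 -380 115 0 0 -55.9 0;180 -380 115 0 0 -55.9 0;180 -380 115 0 0 -55.9 0' 20
```

```text
time_s: 1.68
ee_pos: [0.364, 0.2028, 0.3163]
eef_rot: [-1.57, 0.0, -1.396]
force: [1.6, 0.5, 0.5]
grip_width: 0.0941
```

```bash
python3 -m jog '60 -130 0 0 0 0 0;130 -270 0 0 0 0 0;192.7 -404.8 0 0 0 .4 0;192.7 -404.8 0 0 0 .4 0;192.7 -404.8 0 0 0 .4 0;192.7 -404.8 0 0 0 .4 0;192.7 -404.8 0 0 0 .4 0;192.7 -404.8 0 0 0 .4 0;192.7 -404.8 0 0 0 .4 0;192.7 -404.8 0 0 0 .4 0'
python3 - <<'E'
from h import *
o=get_obs(); print(o['ee_pos'],o['eef_rot'],o['qpos'])
E
```

```text
time_s: 2.52
ee_pos: [0.5427, -0.174, 0.3163]
eef_rot: [-1.57, 0.0, -1.389]
force: [0.3, 0.9, 0.3]
grip_width: 0.0943
[ 0.54272398 -0.17397592  0.31630328] [-1.56978507e+00  7.92268834e-05 -1.38899146e+00] [-3.74760559e-01  2.89292222e-01  1.28135810e+00  6.01489344e-04
  1.57012556e+00 -5.56565543e-01]
```

```bash
python3 -m jog '14 -28 0 0 0 0 0;14 -28 0 0 0 0 0;14 -28 0 0 0 0 0;14 -28 0 0 0 0 0'
python3 - <<'E'
from h import *
o=get_obs(); print(o['ee_pos'],o['eef_rot'])
c=snap('wrist','w1'); P,u,v=pts(c)
s=(P[:,0]>.44)&(P[:,0]<.66)&(P[:,1]>-.26)&(P[:,1]<-.16)&(P[:,2]>.225)&(P[:,2]<.26)
Q=P[s]; r=cv2.minAreaRect(Q[:,:2].astype(np.float32)); print('lamp top rect',r,Q[:,2].max(),np.percentile(Q[:,2],95),len(Q))
s=(P[:,2]>.14)&(P[:,2]<.16); print(s.sum())
E
```

```text
time_s: 2.85
ee_pos: [0.5566, -0.2015, 0.3162]
eef_rot: [-1.57, 0.0, -1.389]
force: [0.1, 0.6, -0.0]
grip_width: 0.0937
[ 0.55655273 -0.20150433  0.31623026] [-1.56997666e+00  3.93070450e-04 -1.38894736e+00]
lamp top rect ((0.555507481098175, -0.20131446421146393), (0.06541631370782852, 0.030082624405622482), 10.839787483215332) 0.24692418180421075 0.24575271376638147 1021
4472
```

View pics/w1.png

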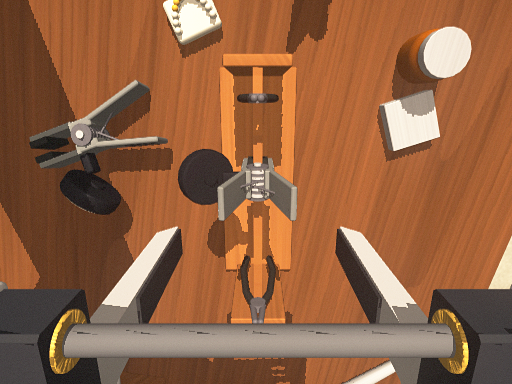

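```bash
python3 -m jog '-.5 0 -35 0 0 0 0;-.5 0 -65 0 0 0 0;-.5 0 -85 0 0 0 0;-.5 0 -95 0 0 0 0;-.5 0 -102 0 0 0 0;-.5 0 -102 0 0 0 0;-.5 0 -102 0 0 0 0' 25
python3 -m jog '0 0 0 0 0 0 .3;0 0 0 0 0 0 .4;0 0 0 0 0 0 .5;0 0 0 0 0 0 .6;0 0 0 0 0 0 .7;0 0 0 0 0 0 .8;0 0 0 0 0 0 1;0 0 0 0 0 0 1;0 0 0 0 0 0 1;0 0 0 0 0 0 1' 25
```

```text
time_s: 3.48
ee_pos: [0.5564, -0.2009, 0.216]
eef_rot: [-1.568, -0.001, -1.388]
force: [0.8, -0.5, 0.4]
grip_width: 0.0941
time_s: 4.32
ee_pos: [0.5564, -0.2009, 0.2159]
eef_rot: [-1.568, -0.001, -1.388]
force: [-0.5, 0.4, -2.4]
grip_width: 0.0308
```

```bash
python3 -m jog '0 0 0 0 0 0 1;0 0 0 0 0 0 1;0 0 0 0 0 0 1;0 0 0 0 0 0 1' 25
python3 - <<'E'
from h import *
c=snap('wrist','w2'); c=snap('scene','s2')
i=c['img'][150:300,130:330,::-1]; cv2.imwrite('pics/s2c.png',cv2.resize(i,(800,600),interpolation=cv2.INTER_CUBIC))
E
```

```text
time_s: 4.65
ee_pos: [0.5564, -0.2008, 0.2159]
eef_rot: [-1.568, -0.001, -1.388]
force: [-0.5, 0.8, -2.8]
grip_width: 0.028
```

View pics/s2c.png

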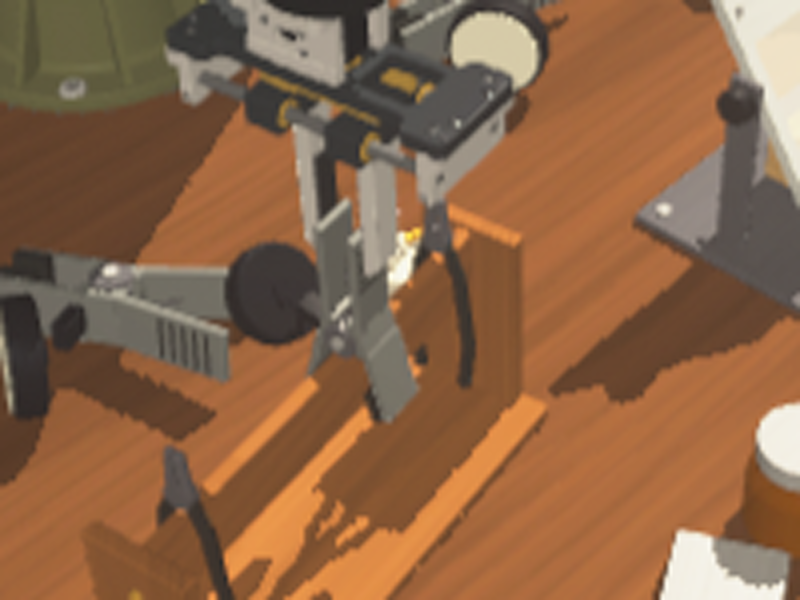

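View pics/w2.png

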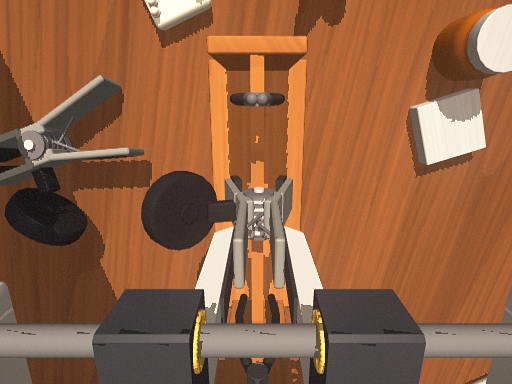

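The clamp is fully open, with the grip width at 28.0 mm and the jaws splayed in the crop at (340,400). Lifting straight up.

```bash
python3 -m jog '0 0 5 0 0 0 1;0 0 15 0 0 0 1;0 0 30 0 0 0 1;0 0 50 0 0 0 1;0 0 75 0 0 0 1;0 0 100 0 0 0 1;0 0 130 0 0 0 1;0 0 160 0 0 0 1;0 0 160 0 0 0 1;0 0 160 0 0 0 1' 30
python3 - <<'E'
from h import *
c=snap('wrist','w3'); c=snap('scene','s3')
i=c['img'][100:250,130:330,::-1]; cv2.imwrite('pics/s3c.png',cv2.resize(i,(800,600),interpolation=cv2.INTER_CUBIC))
o=get_obs();print(o['ee_pos'],o['eef_rot'],o['force'],o['qpos'])
E
```

```text
time_s: 5.58
ee_pos: [0.5566, -0.2009, 0.3779]
eef_rot: [-1.565, -0.003, -1.388]
force: [-0.7, -1.0, -1.8]
grip_width: 0.0275
[ 0.55618497 -0.20074131  0.37503645] [-1.56932289e+00 -2.81030533e-05 -1.38771045e+00] [-0.55008972 -0.79038226 -2.61379519] [-4.08677664e-01  3.39136164e-01  1.08611860e+00  8.06980840e-04
  1.71509928e+00 -5.91647019e-01]
```

View pics/s3c.png

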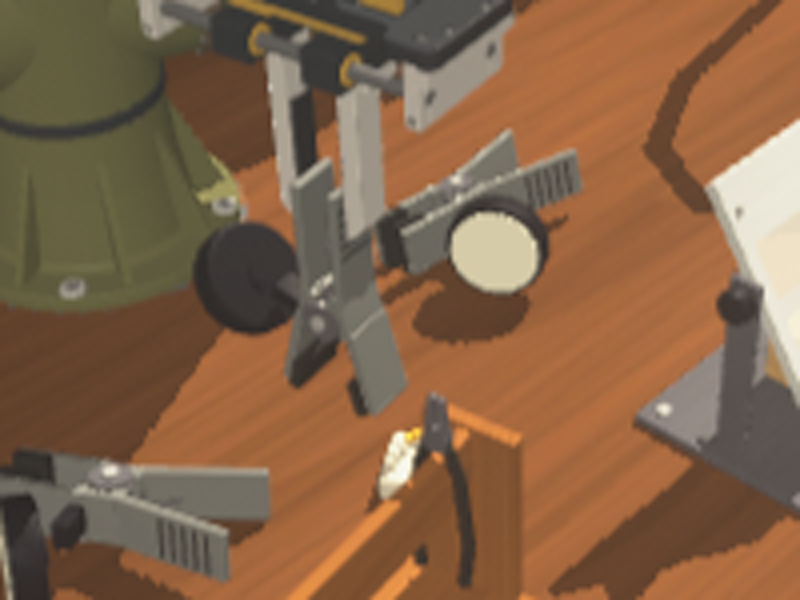

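View pics/w3.png

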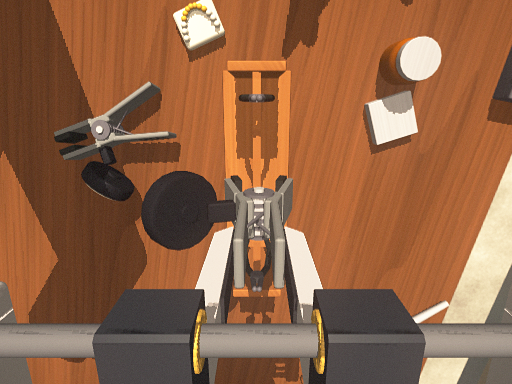

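```bash
cat >> h.py <<'E'
from scipy.spatial.transform import Rotation as Ro
def frame(a=33,yaw=1.6):
    return Ro.from_euler('z',yaw,degrees=True)*Ro.from_euler('y',-a,degrees=True)
O=np.array([.531,.2525,.2155])
def to(zoff,dO=np.zeros(3),padd=.088):
    F=frame().as_matrix(); X,Y,Z=F.T
    Rt=np.stack([np.cross(-Z,X),-Z,X],1)
    o=get_obs(); Rc=Ro.from_euler('xyz',o['eef_rot']).as_matrix()
    rv=np.degrees(Ro.from_matrix(Rt@Rc.T).as_rotvec())
    T=O+F@dO+Z*(padd+zoff)
    print('at',np.round(o['ee_pos'],4),'target',np.round(T,4),'shift mm',np.round((T-o['ee_pos'])*1000,1),'turn',np.round(rv,2))
    l=F.T@(o['ee_pos']-O); print('tcp in pane (mm)',np.round(l*1000,1),'F',np.round(o['force'],1),'w',o['grip_width'],'t',o['time_s'])
    print('unit Z',np.round(Z,3),'X',np.round(X,3))
E
python3 -c "
from h import *
to(.07)"
```

```text
at [ 0.5562 -0.2007  0.375 ] target [0.445  0.2501 0.348 ] shift mm [-111.2  450.8  -27. ] turn [  3.47 -32.76  -8.64]
tcp in pane (mm) [  97.4 -453.8  127. ] F [-0.6 -0.8 -2.6] w 0.027363218030320574 t 5.6833
unit Z [-0.544 -0.015  0.839] X [0.838 0.023 0.545]
```

```bash
python3 -m jog '-20 20 0 .7 -6.5 -1.7 1;-40 60 0 1.4 -13 -3.4 1;-60 100 0 2.1 -20 -5.2 1;-80 140 0 2.8 -26 -7 1;-100 180 0 3.47 -32.7 -8.64 1;-111 215 0 3.47 -32.7 -8.64 1;-111 250 -5 3.47 -32.7 -8.64 1;-111 285 -10 3.47 -32.7 -8.64 1;-111 320 -15 3.47 -32.7 -8.64 1;-111 350 -20 3.47 -32.7 -8.64 1' 30
python3 -c "
from h import *
to(.07)"
```

```text
time_s: 6.52
ee_pos: [0.4439, 0.1513, 0.3542]
eef_rot: [-0.996, 0.0, -1.542]
force: [0.5, -0.7, -2.4]
grip_width: 0.0273
at [0.4439 0.1513 0.3542] target [0.445  0.2501 0.348 ] shift mm [ 1.  98.8 -6.2] turn [-0.   -0.05 -0.04]
tcp in pane (mm) [  0.2 -98.7 165.3] F [ 0.5 -0.7 -2.4] w 0.027257989784673076 t 6.5167
unit Z [-0.544 -0.015  0.839] X [0.838 0.023 0.545]
```

```bash
python3 -m jog '1 35 -3 0 0 0 1;1 70 -6 0 0 0 1;1 90 -6 0 0 0 1;1 99 -6 0 0 0 1;1 99 -6 0 0 0 1;1 99 -6 0 0 0 1;1 99 -6 0 0 0 1' 30
python3 - <<'E'
from h import *
to(.07)
cs=snap('scene','s4'); ct=snap('top','t4'); cw=snap('wrist','w4')
i=cs['img'][60:240,240:480,::-1]; i=cv2.resize(i,(800,600),interpolation=cv2.INTER_CUBIC); cv2.imwrite('pics/s4c.png',i)
i=ct['img'][100:250,60:260,::-1]; cv2.imwrite('pics/t4c.png',cv2.resize(i,(800,600),interpolation=cv2.INTER_CUBIC))
F=frame().as_matrix()
for n,c in (('s',cs),('t',ct),('w',cw)):
    P,u,v=pts(c); l=(P-O)@F*1000; s=(abs(l[:,0])<100)&(abs(l[:,1])<60)&(l[:,2]>25)&(l[:,2]<200)
    q=l[s]; print(n)
    for lo in range(30,200,10):
        b=q[(q[:,2]>=lo)&(q[:,2]<lo+10)]
        if len(b)>4: print(lo,len(b),np.round(b.min(0)),np.round(b.max(0)),np.round(np.median(b,0)))
E
```

```text
time_s: 7.1
ee_pos: [0.445, 0.2491, 0.3481]
eef_rot: [-0.996, -0.0, -1.543]
force: [-0.3, 0.1, -2.5]
grip_width: 0.0275
at [0.445  0.2491 0.3481] target [0.445  0.2501 0.348 ] shift mm [-0.  1. -0.] turn [ 0.01 -0.06  0.03]
tcp in pane (mm) [  0.  -1. 158.] F [-0.3  0.1 -2.5] w 0.027485377465899248 t 7.1
unit Z [-0.544 -0.015  0.839] X [0.838 0.023 0.545]
s
50 52 [-31. -22.  52.] [35. 18. 60.] [-16. -10.  57.]
60 83 [-29. -20.  60.] [32. 18. 70.] [17. -6. 65.]
70 91 [-52. -20.  70.] [32. 16. 80.] [-17.  -6.  75.]
80 105 [-58. -30.  80.] [29. 14. 90.] [-17. -11.  86.]
90 114 [-66. -34.  90.] [ 28.  14. 100.] [-38. -13.  95.]
100 138 [-72. -34. 100.] [ 22.  29. 110.] [-30. -14. 105.]
110 118 [-79. -29. 110.] [ 19.  27. 120.] [-55. -12. 115.]
120 82 [-74. -24. 120.] [ 20.  16. 130.] [ -7.  -6. 124.]
130 54 [-13. -19. 130.] [ 17.  13. 140.] [ 12.  -6. 135.]
140 56 [-12. -19. 140.] [ 17.  12. 150.] [ 12.  -6. 145.]
150 53 [-13. -21. 150.] [ 18.  12. 160.] [ 12.  -7. 155.]
160 61 [-25. -18. 160.] [ 27.  12. 170.] [ 12.  -9. 165.]
170 70 [-25. -19. 170.] [ 28.  11. 180.] [ 14.  -9. 175.]
18
[... 1134 characters left out ...]
 [-44. -23.  80.] [25. 24. 90.] [-24.   8.  87.]
90 999 [-68. -31.  90.] [ 22.  29. 100.] [-44.   5.  96.]
100 2136 [-81. -31. 100.] [ 20.  29. 110.] [-50.   4. 106.]
110 2241 [-86. -31. 110.] [ 17.  28. 120.] [-61.   6. 115.]
120 1396 [-83. -23. 120.] [ 15.  19. 130.] [-69.   1. 122.]
130 189 [-13. -15. 130.] [ 14.  14. 140.] [  5.   2. 135.]
140 148 [-13.  -5. 140.] [ 15.  14. 150.] [ -7.  13. 146.]
150 171 [-18. -15. 150.] [ 18.  14. 160.] [  9.  13. 154.]
160 414 [-25. -15. 160.] [ 26.  14. 170.] [  9.   9. 166.]
170 527 [-25. -14. 170.] [ 26.  14. 180.] [  9.   9. 176.]
180 1652 [-25. -17. 180.] [ 26.  14. 190.] [ -7.   5. 186.]
190 570 [-25.  -9. 190.] [ 27.  10. 200.] [  1.   9. 195.]
```

View pics/s4c.png

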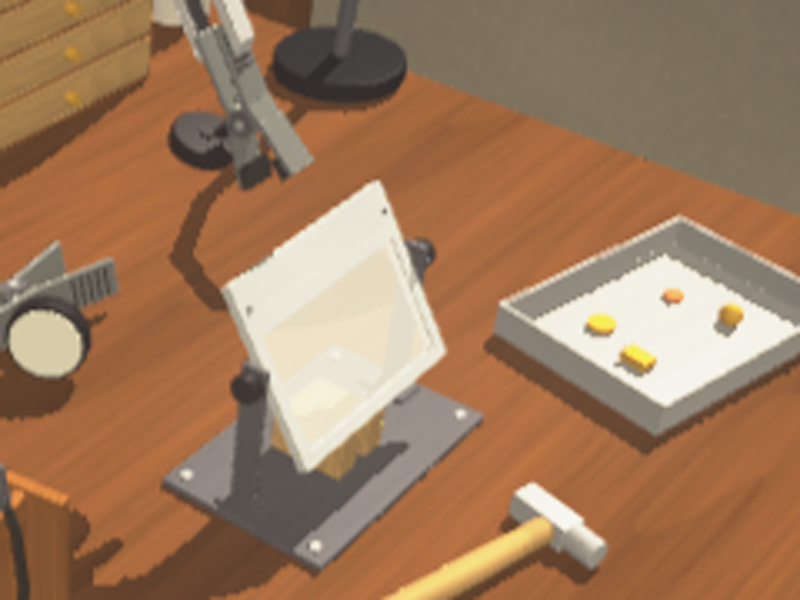

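View pics/w4.png

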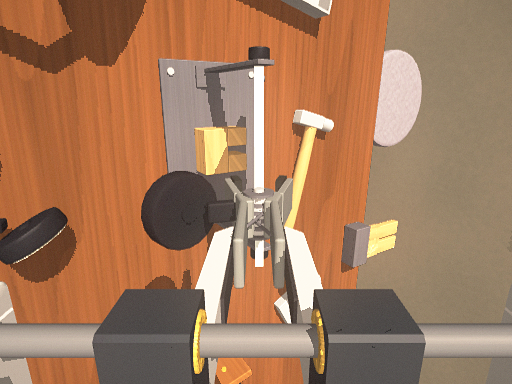

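```bash
python3 - <<'E'
from h import *
F=frame().as_matrix()
for n in ('s4','t4','w4'):
    c=pickle.load(open(f'pics/{n}.pkl','rb')); P,u,v=pts(c); l=(P-O)@F*1000
    s=(abs(l[:,0])<18)&(abs(l[:,1])<16)&(abs(l[:,1])>10.5)&(l[:,2]>130)&(l[:,2]<230)
    q=l[s]; h=np.histogram(q[:,2],np.arange(130,231,3)); print(n,list(zip(h[1].astype(int),h[0])))
    s=(l[:,0]<-24)&(l[:,0]>-100)&(abs(l[:,1])<33)&(l[:,2]>65)&(l[:,2]<140); q=l[s]
    print(' head pts', np.round(np.percentile(q,[1,50,99],0)).tolist())
    # head disc fit from wrist
    A=np.c_[q[:,0],np.ones(len(q))]; k=np.linalg.lstsq(A,q[:,2],rcond=None)[0]; print(k)
    print([(x,int(np.median(q[abs(q[:,0]-x)<3,2]))) for x in range(-84,-24,8) if (abs(q[:,0]-x)<3).sum()>3])
E
```

```text
s4 [(np.int64(130), np.int64(4)), (np.int64(133), np.int64(3)), (np.int64(136), np.int64(3)), (np.int64(139), np.int64(5)), (np.int64(142), np.int64(3)), (np.int64(145), np.int64(7)), (np.int64(148), np.int64(2)), (np.int64(151), np.int64(2)), (np.int64(154), np.int64(5)), (np.int64(157), np.int64(3)), (np.int64(160), np.int64(5)), (np.int64(163), np.int64(6)), (np.int64(166), np.int64(5)), (np.int64(169), np.int64(5)), (np.int64(172), np.int64(4)), (np.int64(175), np.int64(3)), (np.int64(178), np.int64(6)), (np.int64(181), np.int64(5)), (np.int64(184), np.int64(6)), (np.int64(187), np.int64(1)), (np.int64(190), np.int64(1)), (np.int64(193), np.int64(1)), (np.int64(196), np.int64(2)), (np.int64(199), np.int64(0)), (np.int64(202), np.int64(0)), (np.int64(205), np.int64(1)), (np.int64(208), np.int64(0)), (np.int64(211), np.int64(0)), (np.int64(214), np.int64(1)), (np.int64(217), np.int64(1)), (np.int64(220), np.int64(0)), (np.int64(223), np.int64(1)), (np.int64(226), np.int64(0))]
 head pts [[-74.0, -32.0, 73.0], [-53.0, -13.0, 104.0], [-26.0, 23.0, 126.0]]
[-0.87332403 56.0992089 ]
[(
[... 1785 characters left out ...]
78), np.int64(47)), (np.int64(181), np.int64(75)), (np.int64(184), np.int64(277)), (np.int64(187), np.int64(5)), (np.int64(190), np.int64(0)), (np.int64(193), np.int64(0)), (np.int64(196), np.int64(0)), (np.int64(199), np.int64(0)), (np.int64(202), np.int64(0)), (np.int64(205), np.int64(0)), (np.int64(208), np.int64(0)), (np.int64(211), np.int64(0)), (np.int64(214), np.int64(0)), (np.int64(217), np.int64(0)), (np.int64(220), np.int64(0)), (np.int64(223), np.int64(0)), (np.int64(226), np.int64(0))]
 head pts [[-83.0, -29.0, 77.0], [-58.0, 3.0, 109.0], [-25.0, 29.0, 126.0]]
[-0.60745363 74.54025626]
[(-84, 118), (-76, 123), (-68, 120), (-60, 111), (-52, 104), (-44, 95), (-36, 106), (-28, 105)]
```

```bash
python3 -m jog '10.9 1 -16.8 0 0 0 1;21.8 1.5 -33.5 0 0 0 1;32.7 1.9 -50.3 0 0 0 1;32.7 1.9 -50.3 0 0 0 1;32.7 1.9 -50.3 0 0 0 1' 30
python3 - <<'E'
from h import *
to(-.028,padd=.092)
cs=snap('scene','s5')
cw=snap('wrist','w5')
i=cs['img'][60:240,240:480,::-1]; i=cv2.resize(i,(800,600),interpolation=cv2.INTER_CUBIC); cv2.imwrite('pics/s5c.png',i)
E
```

```text
time_s: 7.67
ee_pos: [0.4778, 0.2503, 0.298]
eef_rot: [-0.996, -0.0, -1.545]
force: [0.5, 0.6, -2.2]
grip_width: 0.0274
at [0.4778 0.2503 0.298 ] target [0.4962 0.2515 0.2692] shift mm [ 18.3   1.2 -28.8] turn [ 0.02 -0.09  0.13]
tcp in pane (mm) [ 0.3 -0.7 98.1] F [ 0.5  0.6 -2.2] w 0.027449863564905894 t 7.6667
unit Z [-0.544 -0.015  0.839] X [0.838 0.023 0.545]
```

View pics/s5c.png

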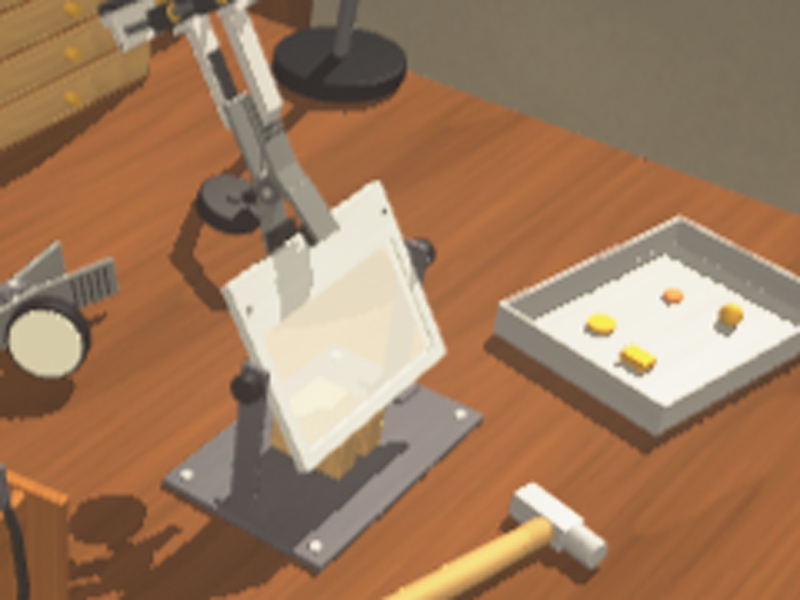

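View pics/w5.png

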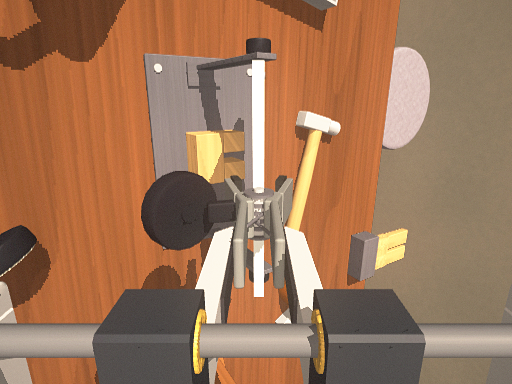

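The jaws straddle the top bar: the edge is centred between them in the wrist view at x≈258, and nothing is touching yet. Pushing down the rest of the way, 34 mm along the pane.

```bash
python3 -m jog '5 .8 -8 0 0 0 1;10 1 -16 0 0 0 1;14.5 1.2 -23 0 0 0 1;18.3 1.2 -28.8 0 0 0 1;18.3 1.2 -28.8 0 0 0 1;18.3 1.2 -28.8 0 0 0 1' 30
python3 - <<'E'
from h import *
to(-.028,padd=.092)
cs=snap('scene','s6');ct=snap('top','t6')
cw=snap('wrist','w6')
i=cs['img'][60:240,240:480,::-1]; i=cv2.resize(i,(800,600),interpolation=cv2.INTER_CUBIC); cv2.imwrite('pics/s6c.png',i)
F=frame().as_matrix()
for n,c in (('s',cs),('t',ct),('w',cw)):
    P,u,v=pts(c); l=(P-O)@F*1000
    s=(abs(l[:,0])<18)&(abs(l[:,1])<18)&(abs(l[:,1])>9.5)&(l[:,2]>60)&(l[:,2]<130); print(n,'paddle end',np.percentile(l[s,2],[90,95,98]))
    s=(l[:,0]>8)&(l[:,0]<45)&(abs(l[:,1])<22)&(l[:,2]<0)&(l[:,2]>-70); q=l[s]; print(' outer jaw',len(q),np.round(np.percentile(q,[1,50,99],0)).tolist() if len(q) else 0)
E
```

```text
time_s: 8.27
ee_pos: [0.4962, 0.252, 0.2701]
eef_rot: [-0.995, 0.001, -1.545]
force: [-0.6, 0.8, -1.3]
grip_width: 0.0272
at [0.4962 0.252  0.2701] target [0.4962 0.2515 0.2692] shift mm [-0.  -0.5 -1. ] turn [-0.03 -0.    0.09]
tcp in pane (mm) [ 0.6  0.5 64.8] F [-0.6  0.8 -1.3] w 0.027249665934247824 t 8.2667
unit Z [-0.544 -0.015  0.839] X [0.838 0.023 0.545]
s paddle end [101.68389727 111.25743035 121.3564716 ]
 outer jaw 157 [[8.0, -21.0, -46.0], [26.0, -6.0, -22.0], [33.0, 15.0, -1.0]]
t paddle end [91.9320198  93.32669456 97.58971972]
 outer jaw 124 [[18.0, -18.0, -39.0], [27.0, -4.0, -22.0], [33.0, 13.0, -1.0]]
w paddle end [121.68618442 126.13319113 128.43342262]
 outer jaw 413 [[16.0, -14.0, -39.0], [25.0, 11.0, -21.0], [32.0, 17.0, -0.0]]
```

View pics/s6c.png

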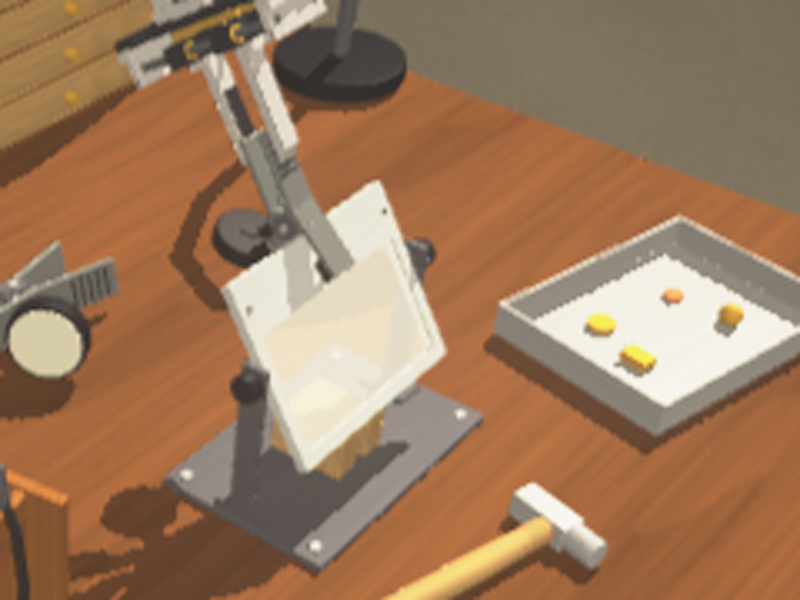

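```bash
python3 -m jog '0 0 0 0 0 0 .70;0 0 0 0 0 0 .68;0 0 0 0 0 0 .66;0 0 0 0 0 0 .64;0 0 0 0 0 0 .62;0 0 0 0 0 0 .60;0 0 0 0 0 0 .58;0 0 0 0 0 0 .56;0 0 0 0 0 0 .54;0 0 0 0 0 0 .52'
python3 -m jog '0 0 0 0 0 0 .50;0 0 0 0 0 0 .48;0 0 0 0 0 0 .46;0 0 0 0 0 0 .44;0 0 0 0 0 0 .43;0 0 0 0 0 0 .42;0 0 0 0 0 0 .41;0 0 0 0 0 0 .40;0 0 0 0 0 0 .39;0 0 0 0 0 0 .38'
```

```text
time_s: 9.25
ee_pos: [0.4961, 0.2522, 0.2711]
eef_rot: [-0.993, 0.001, -1.544]
force: [0.4, -0.3, -1.2]
grip_width: 0.0451
time_s: 10.08
ee_pos: [0.4961, 0.2522, 0.2711]
eef_rot: [-0.994, 0.001, -1.544]
force: [-1.1, 1.0, -1.8]
grip_width: 0.0579
```

```bash
python3 -m jog '0 0 0 0 0 0 .37;0 0 0 0 0 0 .36;0 0 0 0 0 0 .35;0 0 0 0 0 0 .33;0 0 0 0 0 0 .30;0 0 0 0 0 0 .25;0 0 0 0 0 0 .15;0 0 0 0 0 0 0;0 0 0 0 0 0 0;0 0 0 0 0 0 0'
python3 - <<'E'
from h import *
to(-.028,padd=.092)
cs=snap('scene','s7');ct=snap('top','t7')
cw=snap('wrist','w7')
i=cs['img'][60:240,240:480,::-1]; i=cv2.resize(i,(800,600),interpolation=cv2.INTER_CUBIC); cv2.imwrite('pics/s7c.png',i)
E
```

```text
time_s: 10.92
ee_pos: [0.4962, 0.2522, 0.2713]
eef_rot: [-0.993, 0.001, -1.544]
force: [0.8, 0.6, -0.3]
grip_width: 0.0929
at [0.4962 0.2522 0.2713] target [0.4962 0.2515 0.2692] shift mm [-0.1 -0.7 -2.1] turn [-0.09  0.1   0.08]
tcp in pane (mm) [ 1.2  0.7 65.7] F [ 0.8  0.6 -0.3] w 0.09285884345748696 t 10.9167
unit Z [-0.544 -0.015  0.839] X [0.838 0.023 0.545]
```

View pics/s7c.png

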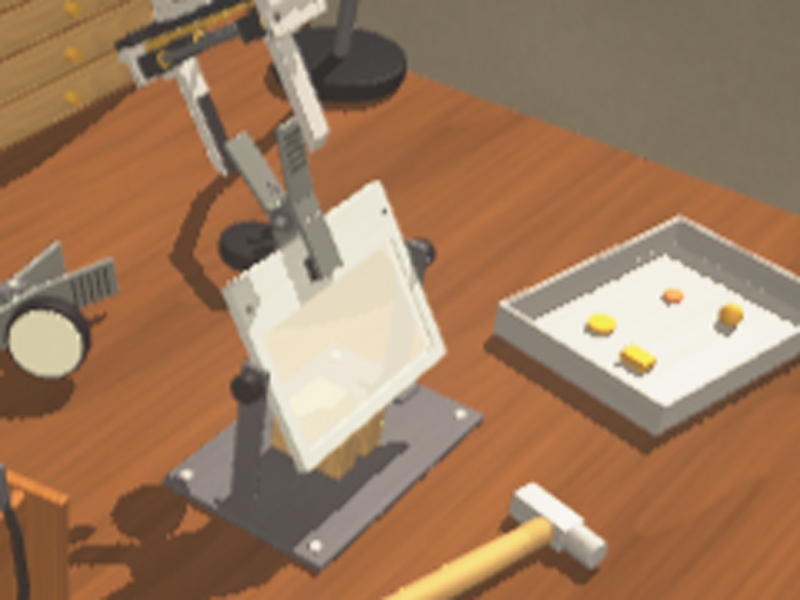

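View pics/w7.png

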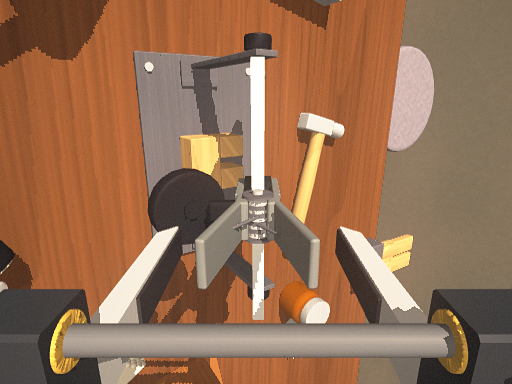

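The fingers are clear of the paddles, at (160,250) and (360,250) against (225,250) and (300,250) in the wrist view. The lamp is clamped on the bar. Backing off along the pane's axis.

```bash
python3 -m jog '-5 0 8 0 0 0 0;-12 0 18 0 0 0 0;-22 0 33 0 0 0 0;-35 -1 54 0 0 0 0;-50 -1.5 77 0 0 0 0;-65 -2 100 0 0 0 0;-80 -2 123 0 0 0 0;-80 -2 123 0 0 0 0;-80 -2 123 0 0 0 0;-80 -2 123 0 0 0 0'
python3 - <<'E'
from h import *
to(-.028,padd=.092)
cs=snap('scene','s8');ct=snap('top','t8');cw=snap('wrist','w8')
i=cs['img'][60:240,240:480,::-1]; i=cv2.resize(i,(800,600),interpolation=cv2.INTER_CUBIC); cv2.imwrite('pics/s8c.png',i)
F=frame().as_matrix()
for n,c in (('s',cs),('t',ct),('w',cw)):
    P,u,v=pts(c); l=(P-O)@F*1000
    s=(abs(l[:,0])<45)&(abs(l[:,1])<20)&(l[:,2]>2)&(l[:,2]<110); q=l[s]; print(n,'z max',np.percentile(q[:,2],[95,99]))
    for lo in range(5,105,12):
        b=q[(q[:,2]>=lo)&(q[:,2]<lo+12)]
        if len(b)>4: print(lo,len(b),np.round(np.percentile(b,2,axis=0)),np.round(np.percentile(b,98,axis=0)))
    s=(l[:,0]>7.5)&(l[:,0]<45)&(abs(l[:,1])<22)&(l[:,2]<0)&(l[:,2]>-70); q=l[s]; print(' outer jaw',len(q),np.round(np.percentile(q,[1,50,99],0)).tolist() if len(q) else 0)
    s=(l[:,0]<-28)&(l[:,0]>-110)&(abs(l[:,1])<40)&(l[:,2]>-70)&(l[:,2]<40); q=l[s]; print(' head',len(q),np.round(np.percentile(q,[1,50,99],0)).tolist() if len(q) else 0)
E
```

```text
time_s: 11.9
ee_pos: [0.416, 0.2501, 0.3937]
eef_rot: [-0.994, 0.001, -1.544]
force: [0.7, -0.5, -0.4]
grip_width: 0.0945
at [0.416  0.2501 0.3937] target [0.4962 0.2515 0.2692] shift mm [  80.1    1.4 -124.6] turn [-0.06  0.06  0.06]
tcp in pane (mm) [  0.6   0.8 212.1] F [ 0.7 -0.5 -0.4] w 0.09447354239817962 t 11.9
unit Z [-0.544 -0.015  0.839] X [0.838 0.023 0.545]
s z max [90.7044487  94.13678937]
5 73 [-35. -18.   5.] [21. 15. 17.]
17 66 [-12. -19.  17.] [20. 10. 29.]
29 77 [-17. -17.  30.] [22. 14. 41.]
41 69 [-18. -17.  41.] [25. 16. 53.]
53 71 [-21. -16.  54.] [28. 14. 64.]
65 74 [-25. -15.  65.] [31. 13. 77.]
77 73 [-27. -17.  78.] [35. 14. 89.]
89 40 [-30. -16.  89.] [35. 14. 95.]
 outer jaw 140 [[8.0, -18.0, -46.0], [18.0, -5.0, -21.0], [22.0, 16.0, -1.0]]
 head 195 [[-76.0, -31.0, -11.0], [-53.0, -13.0, 6.0], [-31.0, 21.0, 20.0]]
t z max [92.57005053 94.16317713]
5 36 [-35. -19.   6.] [20. 11. 17.]
17 90 [-12. -19.  17.] [18. 15. 28.]
29 89 [-14. -18.  29.] [21. 13. 41.]
41 48 [-19. -16.  41.] [22. 12. 53.]
53 53 [-21. -16.  53.] [28. 11. 65.]
65 54 [-23. -16.  65.] [31. 12. 77.]
77 56 [-28. -17.  77.] [33. 13. 89.]
89 69 [-31. -16.  89.] [34. 13. 95.]
 outer jaw 84 [[8.0, -18.0, -40.0], [18.0, -4.0, -21.0], [20.0, 15.0, -1.0]]
 head 293 [[-81.0, -31.0, -12.0], [-57.0, -12.0, 7.0], [-30.0, 15.0, 19.0]]
w z max [93.9240104  94.77111042]
5 101 [-37.   0.   8.] [17. 18. 15.]
17 340 [-10. -16.  21.] [12. 19. 29.]
29 417 [-13. -17.  29.] [15. 17. 41.]
41 212 [-17. -13.  41.] [18. 15. 53.]
53 205 [-21. -13.  53.] [22. 15. 65.]
65 231 [-23. -14.  65.] [25. 15. 77.]
77 246 [-26. -13.  77.] [29. 15. 89.]
89 418 [-31. -13.  89.] [33. 14. 95.]
 outer jaw 45 [[8.0, 13.0, -36.0], [12.0, 15.0, -20.0], [18.0, 17.0, -5.0]]
 head 1758 [[-82.0, -28.0, -9.0], [-57.0, 5.0, 9.0], [-30.0, 30.0, 20.0]]
```

View pics/s8c.png

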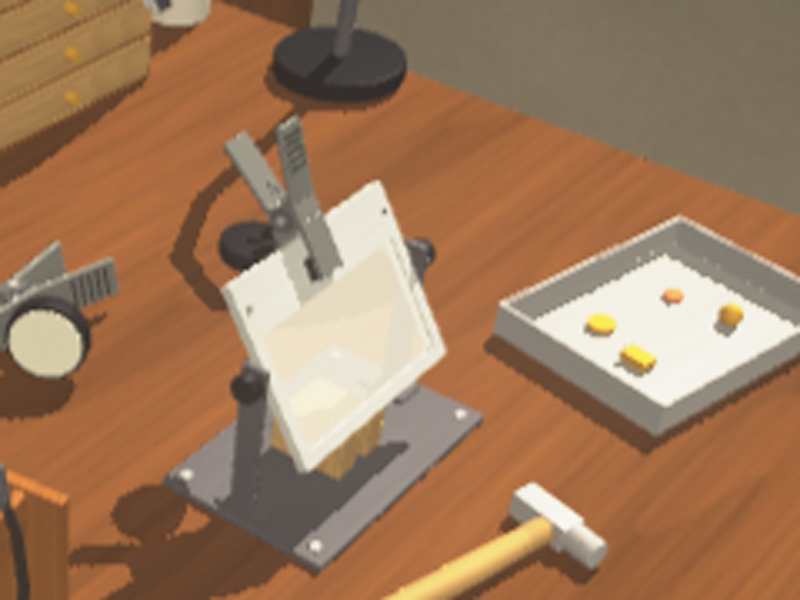

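View pics/w8.png

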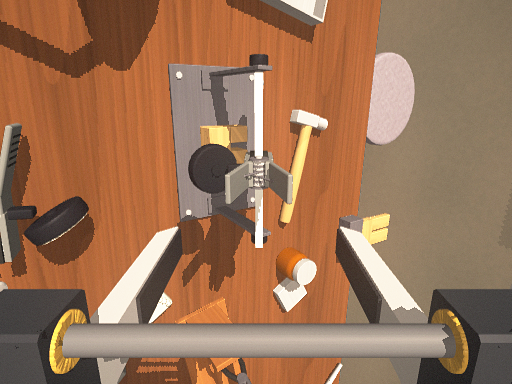

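```bash
python3 -c "
from station import hand_in; print(hand_in())"
```

```text
the job is handed in; nothing more can be done
None
```

I moved the lamp from the rack to the middle of the shield's top edge and handed the job in at about 12 s of the 45 s allowed. I squeezed the clamp fully open, tilted it 33° over the bar, lowered it along the pane, then let the clamp close slowly and backed off.

These are my last measurements, in the shield pane's frame:

| Check | Measured | Required |
|---|---|---|
| Pads below the edge | about 25 mm (paddle ends at +95 mm, jaw tips about −36 to −46 mm) | 15 to 50 mm |
| Offset along the edge | about 0 mm | within 35 mm |
| Centre line against the pane's slope | about 0.02 rad | under 0.2 rad |
| Lamp head, x | about −57 mm (underside) | below −30 mm |
| Width over the paddle ends | about 65 mm (67 mm when shut on a 10 mm edge, so the joint is near 0) | joint within 0.08 of 0 |

- **Forces:** the tool force I read between moves stayed under 3 N. I had no direct reading of the force on the shield itself.
- **Gripper:** it was fully open and about 120 mm clear of the lamp.
- **Other things on the bench:** I saw nothing moved in the last pictures, but I did not measure their positions again.
- **One disagreement:** the lamp sat about 4 mm lower in the gripper than I had first estimated. I allowed for this before pushing it down.

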